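# Make the gas regulator safe and take off its outlet cap

## Task

Make the counter's gas regulator safe: turn its black knob so that the white pointer stands at the red mark, then slide the clear hood with the orange tab fully over the knob as a lock. Only then take off the round blue outlet cap: it is held by a quarter-turn thread that on some units loosens clockwise and on others counter-clockwise, with nothing outside to show which, so try both ways, and when it is loose lift it straight off. Finish while still gripping the cap, upright and clear in the air a hand's breadth above the unit, with the knob still at its mark, the hood home and the pots and cups around left where they stand.

Things in the scene. Friction and masses are not known exactly. Their poses are not given: they have to be found in the camera images.
- regulator_unit: low aluminium console fixed on the worktop, 100 (x) x 290 (y) x 50 mm high; origin at the centre of its underside on the worktop, its x axis away from its front, y along its length, z up. Its flat top is 50 mm above the worktop. On the top, along its y axis: the hood's parked place at y = +100 mm, the knob's axis at y = 0, the capped outlet at y = -110 mm, all at x = 0.
- knob (a joint): black regulator knob with a vertical axis, angle in rad; 0 = white pointer at the red mark (pointer along the console's -x), positive = turned counter-clockwise seen from above; limits -0.5 and 1.75; turns with light friction (0.05 N m) and stays where it is left
- knob_grip (a point): point on the knob's axis, 78 mm above the worktop, at the height to grip; turns with the knob. The knob has a round skirt of 46 mm diameter up to 58 mm above the worktop and on it an upright bar 42 mm long, 12 mm thick, reaching 86 mm above the worktop; the bar lies along this point's x axis and the white pointer is at its -x end
- lock_hood (a joint): travel of the clear hood in m: 0 = parked, 0.10 = end stop, hood centred over the knob; it slides along the console's -y direction, against 4 N of friction, and stays where it is left
- hood_tab (a point): middle of the upright orange tab on the hood, 112 mm above the worktop, axes as the console; the tab is 10 mm thick (along the slide, y), 32 mm wide (x) and stands from 97 to 126 mm above the worktop. The hood below it is 86 mm (x) x 60 mm (y), its top 94 mm above the worktop, open below and towards the knob; it clears the knob at any angle
- cap_grip (a point): middle of the blue outlet cap's grip on its axis, 72 mm above the worktop while seated, z along the cap's axis, up. The grip is a ribbed cylinder 40 mm in diameter from 54 to 90 mm above the worktop; below it a flange 56 mm in diameter, 4 mm thick, lies on the console's top, and below that a stem with a cross bar reaches 17 mm down into the outlet. About 0.12 kg
- outlet (a point): mouth of the outlet below the cap, 50 mm above the worktop, axes as the console. The cap turns freely 5 to 20 degrees the wrong way, then stops hard; the right way (clockwise or not, differs by episode) it turns freely 45 to 60 degrees to a hard stop and lifts out within about 10 degrees of it. Elsewhere it rises 1.5 mm and is caught
- deli_pot_olive_mid (a point): middle of a clear lidded deli pot with pale green filling, 73 mm in diameter, 64 mm high, standing behind the console; leave alone
- sauce_cup_red_mid (a point): middle of a small lidded cup with pink sauce, 69 mm in diameter, 36 mm high; behind the console or off an end; leave alone
- sauce_cup_alioli_mid (a point): middle of a small lidded cup with white sauce, 69 mm in diameter, 36 mm high; behind the console or off an end; leave alone
- pepper_pot_mid (a point): middle of a white pot with a black lid, 55 mm in diameter, 62 mm high, standing off the outlet end of the console; leave alone
Things that resemble listed ones, but are neither listed nor needed, are in the scene too. Of the things shaped like the part that bears cap_grip, the blue one is meant.

How it is judged:
On the way, in this order (a step that is already met when the one before it is completed fails the run):
1. the knob's pointer stands at the red mark, hood not yet over it (value of joint knob between -0.12 and 0.12 rad and value of joint lock_hood below 0.05 m), for 0.2 s.
2. the hood is slid fully over the knob, the knob still at its mark (value of joint knob between -0.12 and 0.12 rad and value of joint lock_hood above 0.09 m), for 0.2 s.
3. the cap is lifted off its outlet in the gripper (height (world z) of cap_grip above 0.122 m and contact force between the fingers and cap above 0.5 N and contact force between cap and regulator_unit below 0.05 N and angle between cap_grip's own z axis and vertical below 0.5 rad), for 0.2 s.
At the end, for the whole second after the job is handed in: the cap is held in the gripper, at rest, upright within 0.5 rad, at least 50 mm above its seated height and touching no part of the unit; knob within 0.12 rad of the mark; hood at least 90 of its 100 mm over the knob (all of step 2 and all of step 3 and linear speed of cap below 0.03 m/s); the arm keeps its last pose, push and grip.
It fails at once if the cap comes off while the hood is not over the knob (height (world z) of cap_grip above 0.09 m and value of joint lock_hood below 0.085 m).
It fails at once if the deli pot olive is pushed away or knocked over (over 30 mm) (distance of deli_pot_olive_mid from where it was at the start of the episode above 0.03 m).
It fails at once if the sauce cup red is pushed away or knocked over (over 30 mm) (distance of sauce_cup_red_mid from where it was at the start of the episode above 0.03 m).
It fails at once if the pepper pot is pushed away or knocked over (over 30 mm) (distance of pepper_pot_mid from where it was at the start of the episode above 0.03 m).
It fails at once if the sauce cup alioli is pushed away or knocked over (over 30 mm) (distance of sauce_cup_alioli_mid from where it was at the start of the episode above 0.03 m).
It also fails if it takes over 69 s, if anything falls off the work surface, if the arm or the gripper's body presses on something with over 40 N, if the wrist force passes 120 N, or if a joint passes its speed limit or range.

## Robot

A 6-joint arm with a two-finger parallel gripper is mounted at the origin on a cart in front of the work surface, level with it; the furniture and walls round the work are solid. World frame = base frame: x ahead of the robot, y to its left, z up, the work surface at z = 0. Lengths are in m, angles in rad, forces in N, time in s.
With the tool pointing down it reaches from about 0.35 to 0.775 m from the base axis. Payload 5.5 kg.
Tool frame: the origin (TCP) lies midway between the tips of the shut fingers; the grasp point (between the pads) lies 19 mm behind it; z points along the fingers, y is the line along which they close (so a half turn about z gives the same grasp; the last joint's range is limited). The gripper opens to 85 mm and grips with 20 to 120 N. Pads are 22 mm wide; open, the fingers measure 114 mm over their backs; the gripper's body (76 mm by 85 mm) begins 54 mm behind the grasp point. The pads swing forward as they close: fully open they stand 13 mm farther back than shut.
Start: joints at [0.966, 0.313, 0.046, 1.304, 0, 1.431], TCP at [0.258, 0.514, 0.231] pointing down, gripper open.
Joint ranges: [-2.76, 2.76], [-0.86, 1.69], [-1.03, 1.26], [-2.2, 2.34], [-1.47, 1.5], [-3.14, 3.14]. Speed limits (rad/s): [2.57, 2.57, 3.14, 3.14, 3.14, 3.14].

## Interface

Orientations are given as a unit quaternion [w, x, y, z].
In Python, from workcell import env gives the robot as it stands.
- The arm moves only by the tool move_arm, never from a script. Its argument "targets" is a list of rows, each a list of 3 entries, a list of its own where there are three numbers: the shift along the tool's x, y, z in mm, then the turn, a rotation vector about the tool's x, y, z in units of 10 degrees (1.0 is 10 degrees), then the closure, from -1 (fully open) to 1 (shut). In form: [[[dx, dy, dz], [ax, ay, az], gripper], ...]. A call has 1 to 5 rows; each row is the pose to reach, as a shift and turn from the pose commanded when the call began, along the tool's axes at that moment; what a row does not reach only later rows make up. A row lasts 1/8 s, in which the tool goes at most 62.5 mm and 10.7 degrees, less where a joint would pass 70% of its speed; a pose out of reach is approached as far as the arm can. A call with a gripper value outside its range is refused whole. The fingers move at their own pace and stop on an object; "squeeze" is the grip in N (left out, the last holds). Time passes only in rows, so rows that repeat a pose let the fingers close. It gives the time, the measured TCP pose, the force, the opening and the grip force at its end, in the units of the state.
- env.get_state(): the state, without advancing time (a new reading comes with each control period).
- env.read_camera(name): name is "scene" or "top" or "wrist"; returns a dict with "pixels" (384x512x3 uint8, red, green, blue), "fovy" (degrees; the focal length in pixels is half the picture's height over the tangent of half this angle, whatever the lens; pixels are square), "cx", "cy" (the principal point, pixels), "dist_coeffs" ([k1, k2, p1, p2, k3] as OpenCV has them; the pictures are not rectified), "extrinsics" (4x4, takes a point from world to camera coordinates); the wrist camera has in their place "mount" (4x4, takes a point from camera to tool coordinates, whose origin is the TCP and whose axes are the flange's). Camera axes: x right, y up, looking along -z (the intrinsics and any distortion apply to the point x, -y, -z); pixel columns grow to the right and rows downward; lengths in m; the calibration is good to about 2 mm. A picture is of the moment at which its call begins: read the wrist's pose just before it. There is no depth.
- env.hand_in(): hands the job in; it is judged then, once.
Trained networks look in a picture, given as the dict that the camera call returned (one of the last four; its "shot" number tells which), for a name from the list of things; names that differ only in an ending like _2 or _b are one class to them, and where a whole thing is asked for, a point or a joint stands for the part that bears it (a point fixed in the world has none). Each returns a list of dicts, best first, with "confidence" (0 to 1); they miss things now and then, are a little off and sometimes report something else, mostly with a low value. They report only what shows in the picture. A call takes as long as a camera call. They do not tell look-alikes from the thing itself.
- env.spot_in(thing, picture): "centre" ([x, y, z] in m, in world coordinates, good to about 4 mm: the middle of the surface that is visible of it).
- env.regions_of(thing, picture): "mask" (384x512 bool, what is visible of it).
- env.landmark_of(thing, picture): "centre" ([x, y, z] in m, in world coordinates, good to about 4 mm: a listed point, or the origin of a listed thing).
The state is a dict: "clock": time; "joint_pos": joint angles; "qvel": joint speeds; "tau": joint torques, N m; "tcp_pos": TCP position; "orientation": TCP orientation; "wrist_force": force on the tool from outside, world axes, zero at the start; "ft_torque": the same for the moment, N m; "finger_gap": finger opening in m; "grip_force": force on a finger pad.
Only numpy, scipy, OpenCV 4.12 (cv2) and the standard library are available. Lean on these libraries where they do the work, as an engineer would, in place of code of your own. Each camera call takes 0.05 s, during which the arm holds its last target. There are 200 camera calls.

## Working session

There is one attempt and no reset: what is moved stays moved. The work goes in short steps, Python scripts to look and compute and a tool call to move; the robot and the scene stay as the last step left them, time stands still between calls to the robot, and variables do not carry over. Pictures are saved under pics/ and viewed, at most 10 in all, crops included, and the job is handed in when it is done.

Besides the shell and the picture viewer there is one more tool, called after "Call:" as a command line: name --argument value ..., lists and objects as JSON in quotes. move_arm: Moves the arm, as the interface text tells. Its arguments: {"type":"object","properties":{"targets":{"type":"array","items":{"type":"array"}},"squeeze":{"type":"number"}},"required":["targets"]}

```bash
mkdir -p pics; ls; cat > h.py <<'E'
import numpy as np, cv2
from scipy.spatial.transform import Rotation as R
from workcell import env
def ext(p,s):
    if 'extrinsics' in p: return np.array(p['extrinsics'])
    q=s['orientation'];T=np.eye(4);T[:3,:3]=R.from_quat([q[1],q[2],q[3],q[0]]).as_matrix();T[:3,3]=s['tcp_pos']
    return np.linalg.inv(T@np.array(p['mount']))
def K(p):
    f=192/np.tan(np.radians(p['fovy'])/2)
    return np.array([[f,0,p['cx']],[0,f,p['cy']],[0,0,1.]])
def ray(p,E,uv):
    u=cv2.undistortPoints(np.array([[uv]],float),K(p),np.array(p['dist_coeffs'],float)).ravel()
    d=E[:3,:3].T@np.array([u[0],-u[1],-1.]);o=-E[:3,:3].T@E[:3,3];return o,d/np.linalg.norm(d)
def atz(p,E,uv,z):
    o,d=ray(p,E,uv);return o+d*(z-o[2])/d[2]
def proj(p,E,X):
    c=E[:3,:3]@np.array(X)+E[:3,3]
    return cv2.projectPoints(np.array([[c[0],-c[1],-c[2]]]),np.zeros(3),np.zeros(3),K(p),np.array(p['dist_coeffs'],float))[0].ravel()
def tri(rs):
    A=sum(np.eye(3)-np.outer(d,d) for o,d in rs);b=sum((np.eye(3)-np.outer(d,d))@o for o,d in rs);return np.linalg.solve(A,b)
E
cat > a.py <<'E'
from h import *
np.set_printoptions(precision=4,suppress=True)
s=env.get_state();print(s)
for n in ['scene','top','wrist']:
    s=env.get_state();p=env.read_camera(n);cv2.imwrite(f'pics/{n}0.png',p['pixels'][:,:,::-1])
    for t in ['regulator_unit','knob_grip','hood_tab','cap_grip','outlet','deli_pot_olive_mid','sauce_cup_red_mid','sauce_cup_alioli_mid','pepper_pot_mid']:
        r=env.landmark_of(t,p)
        print(n,t,[(np.round(x['centre'],3).tolist(),round(x['confidence'],2)) for x in r[:3]])
E
python3 a.py
```

```text
pics
{'clock': 0.0, 'joint_pos': array([0.9664, 0.314 , 0.045 , 1.3036, 0.    , 1.4312]), 'qvel': array([ 0.0023, -0.0003,  0.0008,  0.0001,  0.0003,  0.0005]), 'tau': array([  0.0001, -48.063 ,  29.8532,   0.0193,   0.    ,   0.    ]), 'tcp_pos': array([0.2575, 0.5136, 0.2304]), 'orientation': array([-0.0003,  0.2303,  0.9731, -0.0009]), 'wrist_force': array([-0.4299,  0.3536, -0.1625]), 'ft_torque': array([ 0.013 , -0.0093,  0.0016]), 'grip_force': 0.0, 'finger_gap': 0.08556294389560071}
scene regulator_unit [([0.496, 0.021, -0.002], 0.59)]
scene knob_grip [([0.496, 0.022, 0.076], 0.59)]
scene hood_tab [([0.484, 0.114, 0.113], 0.89)]
scene cap_grip [([0.508, -0.084, 0.072], 0.87), ([0.387, -0.204, 0.041], 0.81), ([0.6, -0.207, 0.039], 0.73)]
scene outlet [([0.504, -0.088, 0.048], 0.59)]
scene deli_pot_olive_mid [([0.619, -0.011, 0.033], 0.77)]
scene sauce_cup_red_mid [([0.466, 0.215, 0.018], 0.74)]
scene sauce_cup_alioli_mid [([0.61, 0.109, 0.014], 0.73)]
scene pepper_pot_mid [([0.502, -0.188, 0.028], 0.82), ([0.507, -0.088, 0.048], 0.26)]
top regulator_unit [([0.488, 0.021, 0.0], 0.86)]
top knob_grip [([0.494, 0.017, 0.082], 0.59)]
top hood_tab [([0.486, 0.114, 0.116], 0.7)]
top cap_grip [([0.636, -0.127, 0.04], 0.82), ([0.386, -0.205, 0.036], 0.72), ([0.503, -0.09, 0.073], 0.64)]
top outlet [([0.505, -0.088, 0.049], 0.81)]
top deli_pot_olive_mid [([0.616, -0.012, 0.03], 0.69)]
top sauce_cup_red_mid [([0.464, 0.22, 0.018], 0.8)]
top sauce_cup_alioli_mid [([0.608, 0.107, 0.018], 0.75)]
top pepper_pot_mid [([0.494, -0.19, 0.031], 0.78), ([0.491, 0.023, 0.0], 0.52)]
wrist regulator_unit []
wrist knob_grip []
wrist hood_tab []
wrist cap_grip []
wrist outlet []
wrist deli_pot_olive_mid []
wrist sauce_cup_red_mid []
wrist sauce_cup_alioli_mid []
wrist pepper_pot_mid []
```

```bash
python3 - <<'E'
import cv2,numpy as np
a=cv2.imread('pics/scene0.png');b=cv2.imread('pics/top0.png')
cv2.imwrite('pics/both.png',cv2.resize(np.vstack([a,b]),(400,600)))
E
```

```text
(no output)
```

View pics/top0.png

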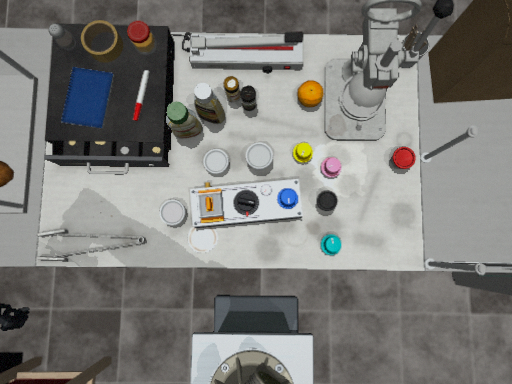

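View pics/scene0.png

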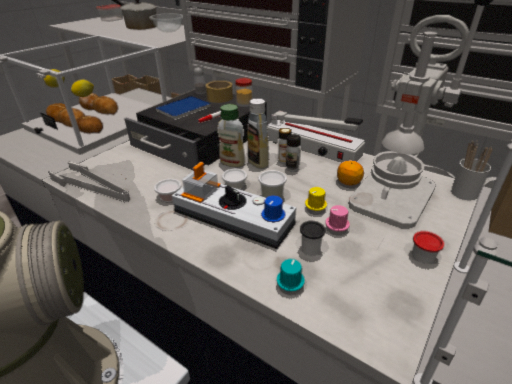

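The top view shows the console at (245,205), slightly yawed. The orange-tabbed hood is on its left at (209,203), the knob in the middle, and the blue cap at (288,197). The scene view agrees. Next I move the wrist camera over the knob.

```bash
cat >> h.py <<'E'
def rel(pos,head,s=None):
    """row shift(mm)/turn(10deg) for TCP at pos, tool down, tool y at world heading (rad)"""
    s=s or env.get_state();q=s['orientation'];M=R.from_quat([q[1],q[2],q[3],q[0]])
    y=np.array([np.cos(head),np.sin(head),0]);z=np.array([0,0,-1.]);G=R.from_matrix(np.c_[np.cross(y,z),y,z])
    return (M.inv().apply(np.array(pos)-s['tcp_pos'])*1000).round(1),np.degrees((M.inv()*G).as_rotvec()/10).round(2)
E
python3 - <<'E'
from h import *
p=env.read_camera('wrist');print(np.round(p['mount'],3),p['fovy'])
print(rel([.47,.02,.27],1.665))
E
```

```text
[[ 0.001  0.952  0.306  0.077]
 [ 1.    -0.001  0.001  0.   ]
 [ 0.001  0.306 -0.952 -0.142]
 [ 0.     0.     0.     1.   ]] 60.103910055587654
(array([-411.2, -346.5,  -38.7]), array([ 0. ,  0. , -3.2]))
```

Call:
move_arm --targets '[[[-60,-50,-38],[0,0,-0.6],-1],[[-105,-88,-38],[0,0,-1.0],-1],[[-150,-126,-38],[0,0,-1.4],-1],[[-195,-164,-38],[0,0,-1.8],-1],[[-240,-202,-38],[0,0,-2.2],-1]]'

```text
clock: 2.17
tcp_pos: [0.3792, 0.2316, 0.2697]
orientation: [0.001, 0.039, 0.999, 0.0]
wrist_force: [1.0, 0.3, -0.3]
finger_gap: 0.0854
grip_force: 0.0
```

```bash
python3 -c "
from h import *
s=env.get_state();print(s['clock'],s['tcp_pos'],rel([.465,.02,.27],1.665))"
```

```text
2.175 [0.3791612  0.23159169 0.26965527] (array([-102.1, -204.3,   -0.3]), array([ 0.  ,  0.01, -0.99]))
```

Call:
move_arm --targets '[[[-25,-50,0],[0,0,-0.5],-1],[[-50,-100,0],[0,0,-1.0],-1],[[-76,-153,0],[0,0,-1.0],-1],[[-102,-204,0],[0,0,-1.0],-1],[[-102,-204,0],[0,0,-1.0],-1]]'

```text
clock: 2.8
tcp_pos: [0.4651, 0.0183, 0.269]
orientation: [0.0, -0.044, 0.999, -0.0]
wrist_force: [0.1, 0.4, 0.9]
finger_gap: 0.0852
grip_force: 0.0
```

```bash
cat > b.py <<'E'
from h import *
import sys
s=env.get_state();p=env.read_camera('wrist');E=ext(p,s)
im=p['pixels'][:,:,::-1].copy()
for t in sys.argv[2:]:
    for f in (env.landmark_of,):
        for r in f(t,p)[:3]: print(t,np.round(r['centre'],4),round(r['confidence'],2),proj(p,E,r['centre']).round())
cv2.imwrite(f'pics/{sys.argv[1]}.png',cv2.resize(im,(768,576)))
np.save('pics/'+sys.argv[1],dict(p=p,s=s),allow_pickle=True)
print(s['clock'],s['tcp_pos'])
E
python3 b.py w1 regulator_unit knob_grip hood_tab cap_grip outlet
```

```text
regulator_unit [0.4947 0.018  0.0026] 0.77 [256. 166.]
knob_grip [0.49   0.0224 0.0823] 0.95 [260. 181.]
knob_grip [ 0.4976 -0.1925  0.0313] 0.3 [ 77. 159.]
hood_tab [0.4815 0.1125 0.1166] 0.89 [357. 191.]
cap_grip [ 0.5949 -0.2058  0.0395] 0.74 [ 69. 236.]
cap_grip [ 0.6333 -0.1324  0.0366] 0.68 [130. 266.]
cap_grip [ 0.3881 -0.2065  0.0389] 0.63 [51. 58.]
2.8 [0.46510997 0.01830138 0.2690435 ]
```

View pics/w1.png

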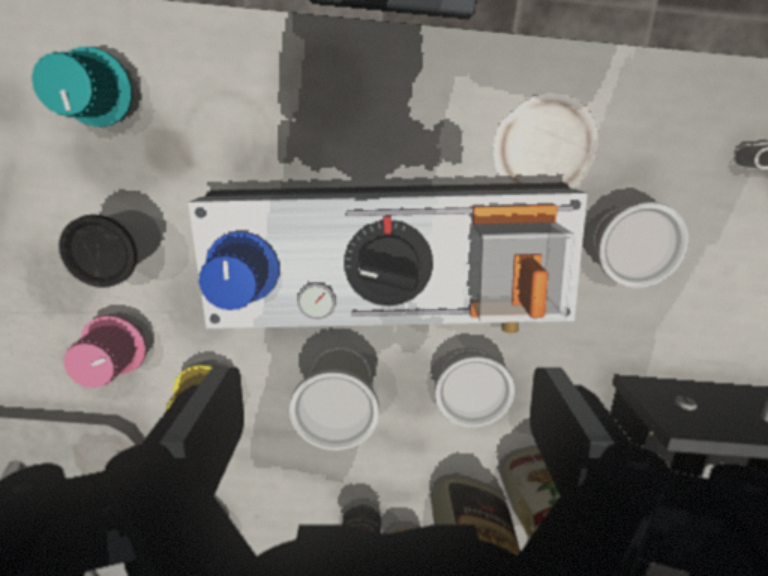

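The wrist view (768 px wide) shows the knob at (389,262) and the red mark at (388,225). The white pointer is at (369,273), so it points left, roughly +75–90°. The hood tab is at (530,285) and the blue cap at (235,270). I'll enlarge the knob to get its angle, and refine the console pose by fitting.

```bash
cat > c.py <<'E'
from h import *
d=np.load('pics/w1.npy',allow_pickle=True).item();p,s=d['p'],d['s'];E=ext(p,s)
im=p['pixels'][:,:,::-1]
hsv=cv2.cvtColor(np.ascontiguousarray(im),cv2.COLOR_BGR2HSV)
# red mark
red=((hsv[...,0]<8)|(hsv[...,0]>172))&(hsv[...,1]>150)&(hsv[...,2]>100)
ys,xs=np.nonzero(red[130:160,245:275]);print('red',xs.mean()+245,ys.mean()+130,atz(p,E,[xs.mean()+245,ys.mean()+130],.05))
# console top corners' (screws) at z=.05
for uv in [(201,213),(575,205),(214,319),(567,312)]:print('screw',atz(p,E,np.array(uv)/1.5,.05))
# white pointer
k=im[150:215,225:292].astype(int);v=k.min(2)
m=(v>140);m[:, :]=m
n,l,st,c=cv2.connectedComponentsWithStats(m.astype(np.uint8))
for i in range(1,n):
    if 4<st[i,4]<120:
        yy,xx=np.nonzero(l==i);print('comp',c[i]+[225,150],st[i]); 
        P=np.array([atz(p,E,[x+225,y+150],.086)[:2] for x,y in zip(xx,yy)]);q=P-P.mean(0);w,V=np.linalg.eigh(q.T@q);print(P.mean(0),V[:,1],w)
cv2.imwrite('pics/k1.png',cv2.resize(im[120:225,110:390],None,fx=2.8,fy=2.8,interpolation=cv2.INTER_CUBIC))
E
python3 c.py
```

```text
red 257.81081081081084 149.7027027027027 [0.46416517 0.01756223 0.05      ]
screw [ 0.46765017 -0.11854814  0.05      ]
screw [0.43765158 0.15265785 0.05      ]
screw [ 0.55109303 -0.11052467  0.05      ]
screw [0.52071975 0.16351184 0.05      ]
comp [245.26923077 182.19230769] [15 30 11  5 26]
[0.49146543 0.00709698] [0.18523497 0.98269426] [1.39930662e-05 2.64556160e-04]
```

View pics/k1.png

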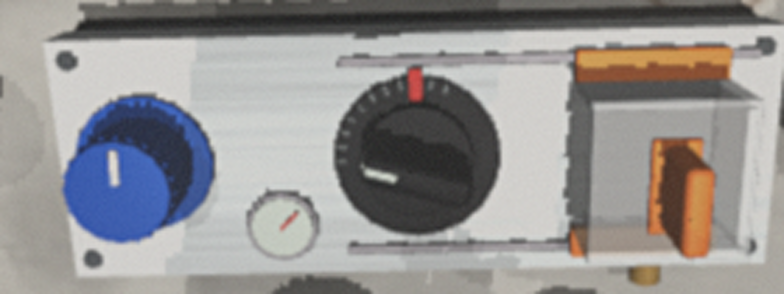

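The console centre comes out at (0.494, 0.022) with yaw 0.108. The pointer is at about +1.28 rad. Now I plan the knob grasp.

```bash
python3 -c "
from h import *
print(rel([.494,.022,.063],2.956))"
```

```text
(array([-30.4,  -4. , 206.5]), array([ 0.  ,  0.  , -7.39]))
```

Call:
move_arm --targets '[[[-10,-2,20],[0,0,-1.0],-0.3],[[-20,-3,40],[0,0,-2.0],-0.3],[[-30,-4,60],[0,0,-3.0],-0.3],[[-30,-4,80],[0,0,-4.0],-0.3],[[-30,-4,100],[0,0,-5.0],-0.3]]'

```text
clock: 3.72
tcp_pos: [0.4938, 0.022, 0.1688]
orientation: [0.0, -0.468, 0.884, 0.0]
wrist_force: [0.7, 0.4, 0.4]
finger_gap: 0.0555
grip_force: 0.0
```

```bash
python3 -c "
from h import *
print(rel([.494,.022,.063],2.956))"
```

```text
(array([-1.000e-01, -1.000e-01,  1.058e+02]), array([-0.  ,  0.  , -2.35]))
```

Call:
move_arm --targets '[[[0,0,15],[0,0,-1.0],-0.3],[[0,0,30],[0,0,-2.0],-0.3],[[0,0,55],[0,0,-2.35],-0.3],[[0,0,75],[0,0,-2.35],-0.3],[[0,0,75],[0,0,-2.35],-0.3]]'

```text
clock: 4.35
tcp_pos: [0.4924, 0.0219, 0.0931]
orientation: [-0.001, -0.636, 0.772, 0.001]
wrist_force: [-0.9, 0.2, -0.2]
finger_gap: 0.0554
grip_force: 0.0
```

```bash
python3 b.py w2 knob_grip; python3 -c "
from h import *
print(rel([.494,.022,.063],2.956))
im=cv2.imread('pics/w2.png')"
```

```text
knob_grip [0.4915 0.0227 0.0791] 0.72 [261. 238.]
4.35 [0.49239437 0.02193136 0.09314495]
(array([-0.6,  0.2, 31.9]), array([-0.  ,  0.  , -0.04]))
```

View pics/w2.png

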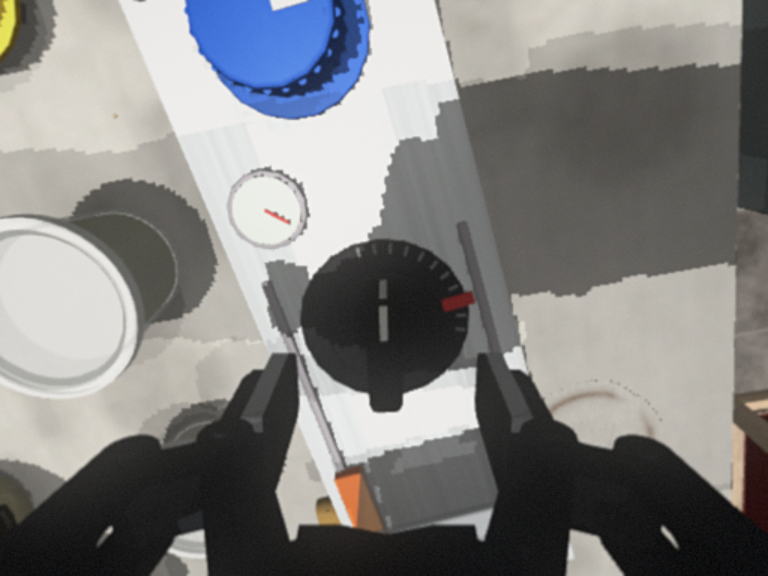

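The bar runs vertically in the image (384, 280–410), centred between and square to the fingers. I descend and close.

Call:
move_arm --targets '[[[0,0,15],[0,0,0],-0.3],[[0,0,29],[0,0,0],-0.3],[[0,0,29],[0,0,0],1],[[0,0,29],[0,0,0],1],[[0,0,29],[0,0,0],1]]' --squeeze 25

```text
clock: 5.08
tcp_pos: [0.4931, 0.0208, 0.0655]
orientation: [-0.0, -0.635, 0.772, 0.001]
wrist_force: [-3.9, 1.1, 4.6]
finger_gap: 0.0114
grip_force: 27.2
```

Call:
move_arm --targets '[[[0,0,0],[0,0,0],1],[[0,0,0],[0,0,1.0],1],[[0,0,0],[0,0,2.0],1],[[0,0,0],[0,0,3.0],1],[[0,0,0],[0,0,3.6],1]]'

```text
clock: 5.7
tcp_pos: [0.4926, 0.021, 0.0655]
orientation: [-0.001, -0.364, 0.931, 0.001]
wrist_force: [-6.8, 2.8, 5.9]
finger_gap: 0.0114
grip_force: 27.5
```

Call:
move_arm --targets '[[[0,0,0],[0,0,1.0],1],[[0,0,0],[0,0,2.0],1],[[0,0,0],[0,0,3.0],1],[[0,0,0],[0,0,3.7],1],[[0,0,0],[0,0,3.7],1]]'

```text
clock: 6.32
tcp_pos: [0.4923, 0.0215, 0.0655]
orientation: [-0.001, -0.051, 0.999, 0.001]
wrist_force: [-6.4, 4.3, 6.7]
finger_gap: 0.0113
grip_force: 27.6
```

```bash
python3 -c "
from h import *
s=env.get_state();print(rel([.494,.022,.063],1.679),s['ft_torque'],s['grip_force'])"
```

```text
(array([-1.7,  0.3,  2.5]), array([ 0.01, -0.01, -0.04])) [ 0.76962194  1.34825936 -0.06451676] 27.627461850643158
```

Call:
move_arm --targets '[[[0,0,0],[0,0,0],-0.3],[[0,0,0],[0,0,0],-0.3],[[0,0,-40],[0,0,0],-0.3],[[10,40,-90],[0,0,0],-0.3],[[20,80,-120],[0,0,0],-0.3]]'

```text
clock: 6.95
tcp_pos: [0.4673, 0.0984, 0.1877]
orientation: [0.002, -0.05, 0.999, -0.0]
wrist_force: [0.6, -0.4, 0.1]
finger_gap: 0.0556
grip_force: 0.0
```

```bash
python3 b.py w3 knob_grip hood_tab regulator_unit; python3 -c "
from h import *
s=env.get_state();print(rel([.483,.12,.1],1.679),s['tcp_pos'])"
```

```text
knob_grip [0.4927 0.0201 0.0804] 0.81 [158. 201.]
hood_tab [0.4805 0.1158 0.1136] 0.86 [281. 215.]
regulator_unit [0.4932 0.0209 0.0026] 0.81 [181. 174.]
6.95 [0.46732228 0.0983815  0.1876926 ]
(array([-18.1,  19.7,  86.1]), array([-0.  ,  0.02, -0.02])) [0.46679132 0.09851673 0.18609114]
```

View pics/w3.png

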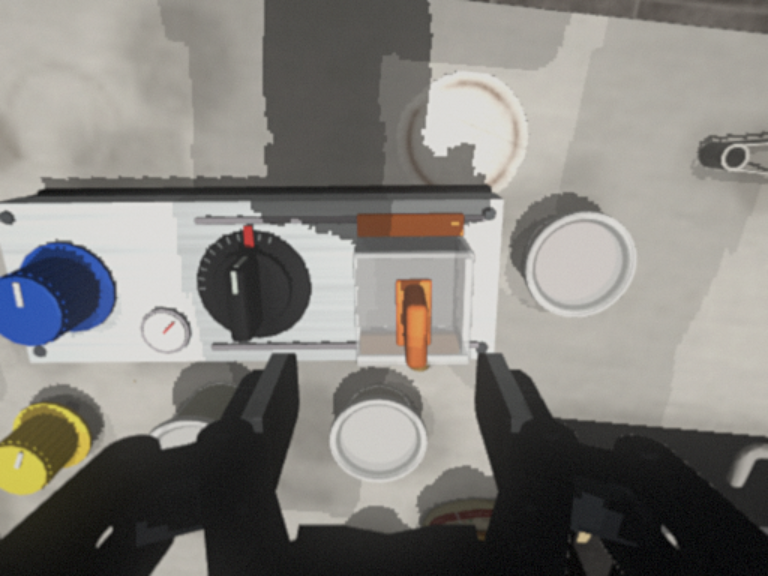

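The pointer (236,283) now lines up with the red mark (248,236). The hood is still parked, with its tab top at about (416,337). I'll measure both numerically.

```bash
python3 - <<'E'
from h import *
d=np.load('pics/w3.npy',allow_pickle=True).item();p,s=d['p'],d['s'];E=ext(p,s);im=p['pixels'].astype(int)
g=im[160:210,140:180].min(2)
n,l,st,c=cv2.connectedComponentsWithStats((g>130).astype(np.uint8))
for i in range(1,n):
    if 8<st[i,4]<120:
        yy,xx=np.nonzero(l==i)
        P=np.array([atz(p,E,[x+140,y+160],.086)[:2] for x,y in zip(xx,yy)]);q=P-P.mean(0);w,V=np.linalg.eigh(q.T@q);v=V[:,1]*-np.sign(V[0,1])
        print('ptr',(c[i]+[140,160]),P.mean(0),'knob angle',np.arctan2(-v[1],-v[0])-.108, 'by pos',np.arctan2(.022-P.mean(0)[1],.494-P.mean(0)[0])-.108)
for uv in [(3,217),(488,213),(39,352),(482,347)]:print('screw',atz(p,E,np.array(uv)/1.5,.05).round(4))
for uv in [(404,308),(428,308),(408,366),(426,366)]:print('tab',atz(p,E,np.array(uv)/1.5,.126).round(4))
for uv in [(253,231),(245,231)]:print('red',atz(p,E,np.array(uv)/1.5,.05).round(4))
E
```

```text
ptr [141.3 160.8] [0.45926711 0.00879592] knob angle -1.2052480748611165 by pos 0.25528742108287883
ptr [155.8125     187.72916667] [0.4796867  0.01981677] knob angle -0.01577627698141859 by pos 0.04336478486782368
screw [ 0.4674 -0.121   0.05  ]
screw [0.4372 0.1524 0.05  ]
screw [ 0.5515 -0.1104  0.05  ]
screw [0.5203 0.1624 0.05  ]
tab [0.4696 0.1057 0.126 ]
tab [0.4685 0.1162 0.126 ]
tab [0.4976 0.1107 0.126 ]
tab [0.4968 0.1189 0.126 ]
red [0.4611 0.0202 0.05  ]
red [0.4616 0.0156 0.05  ]
```

```bash
python3 -c "
from h import *
s=env.get_state();print(rel([.483,.114,.101],1.679),s['tcp_pos'])"
```

```text
(array([-17.5,  13.8,  85.1]), array([-0.  ,  0.02, -0.02])) [0.46679132 0.09851673 0.18609114]
```

Call:
move_arm --targets '[[[-17,14,20],[0,0,0],-0.3],[[-17,14,55],[0,0,0],-0.3],[[-17,14,83],[0,0,0],-0.3],[[-17,14,83],[0,0,0],1],[[-17,14,83],[0,0,0],1]]' --squeeze 50

```text
clock: 7.78
tcp_pos: [0.4819, 0.1131, 0.1025]
orientation: [-0.0, -0.051, 0.999, -0.0]
wrist_force: [0.2, -0.1, 0.3]
finger_gap: 0.0197
grip_force: 0.0
```

Call:
move_arm --targets '[[[0,0,0],[0,0,0],1],[[0,0,0],[0,0,0],1]]'

```text
clock: 8.02
tcp_pos: [0.4824, 0.1135, 0.1033]
orientation: [0.001, -0.051, 0.999, -0.0]
wrist_force: [-0.2, -1.3, 0.0]
finger_gap: 0.0087
grip_force: 50.7
```

Call:
move_arm --targets '[[[0,-10,0],[0,0,0],1],[[0,-28,0],[0,0,0],1],[[0,-48,0],[0,0,0],1],[[0,-68,0],[0,0,0],1],[[0,-86,0],[0,0,0],1]]'

```text
clock: 8.65
tcp_pos: [0.4916, 0.0291, 0.1033]
orientation: [0.002, -0.052, 0.999, 0.002]
wrist_force: [2.2, 6.8, 0.3]
finger_gap: 0.0091
grip_force: 50.7
```

Call:
move_arm --targets '[[[0,-4,0],[0,0,0],1],[[0,-7,0],[0,0,0],1],[[0,-10,0],[0,0,0],1],[[0,-10,0],[0,0,0],1]]'

```text
clock: 9.15
tcp_pos: [0.4924, 0.0214, 0.1033]
orientation: [0.002, -0.052, 0.999, 0.003]
wrist_force: [2.4, 14.5, 3.2]
finger_gap: 0.009
grip_force: 51.1
```

The hood has reached its stop: the force rose and the tab is over the knob axis. I release, then rise toward the cap.

Call:
move_arm --targets '[[[0,-2,0],[0,0,0],1],[[0,-2,0],[0,0,0],1],[[0,0,0],[0,0,0],-0.3],[[0,0,0],[0,0,0],-0.3],[[0,0,-40],[0,0,0],-0.3]]'

```text
clock: 9.78
tcp_pos: [0.4885, 0.0181, 0.14]
orientation: [-0.004, -0.051, 0.999, 0.0]
wrist_force: [0.9, 0.9, -0.7]
finger_gap: 0.0555
grip_force: 0.0
```

Call:
move_arm --targets '[[[10,-20,-50],[0,0,0],-1],[[30,-60,-90],[0,0,0],-1],[[40,-90,-90],[0,0,0],-1],[[40,-90,-90],[0,0,0],-1]]'

```text
clock: 10.28
tcp_pos: [0.4604, -0.0775, 0.2329]
orientation: [0.0, -0.049, 0.999, -0.001]
wrist_force: [0.3, -0.6, 0.2]
finger_gap: 0.0854
grip_force: 0.0
```

```bash
python3 b.py w4 cap_grip hood_tab outlet pepper_pot_mid sauce_cup_alioli_mid deli_pot_olive_mid
```

```text
cap_grip [ 0.5029 -0.0841  0.0706] 0.86 [248. 204.]
cap_grip [ 0.387  -0.2055  0.0399] 0.86 [132.  68.]
cap_grip [ 0.6362 -0.1342  0.0361] 0.7 [197. 293.]
hood_tab [0.4941 0.0213 0.1138] 0.82 [369. 225.]
outlet [ 0.6155 -0.0126  0.0323] 0.39 [299. 285.]
pepper_pot_mid [ 0.4972 -0.1913  0.0296] 0.87 [151. 177.]
sauce_cup_alioli_mid [0.6055 0.1062 0.0201] 0.72 [395. 281.]
deli_pot_olive_mid [ 0.6165 -0.0163  0.0314] 0.77 [296. 285.]
10.275 [ 0.46038044 -0.07748082  0.23286356]
```

View pics/w4.png

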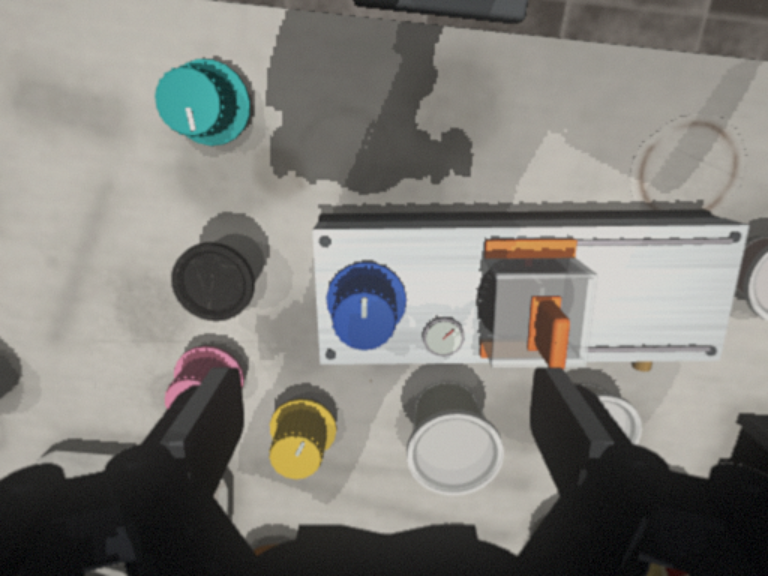

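The hood is over the knob and its tab is at the knob centre. The blue cap's top is at (365,317). I compute the cap axis.

```bash
python3 - <<'E'
from h import *
d=np.load('pics/w4.npy',allow_pickle=True).item();p,s=d['p'],d['s'];E=ext(p,s)
im=np.ascontiguousarray(p['pixels'][:,:,::-1]);h=cv2.cvtColor(im,cv2.COLOR_BGR2HSV)
print('top',atz(p,E,np.array([364.5,317])/1.5,.09),'flange',atz(p,E,np.array([367,300])/1.5,.054))
for uv in [(364,291),(364,347),(334,317),(397,317)]: print(atz(p,E,np.array(uv)/1.5,.09))
print(rel([.505,-.0875,.056],1.679),env.get_state()['ft_torque'])
E
```

```text
top [ 0.50247492 -0.08774598  0.09      ] flange [ 0.50483619 -0.08740461  0.054     ]
[ 0.48554591 -0.08950744  0.09      ]
[ 0.52281585 -0.08631078  0.09      ]
[ 0.50435647 -0.10647082  0.09      ]
[ 0.50046991 -0.06779858  0.09      ]
(array([-43. , -17.5, 175.8]), array([ 0.  , -0.  , -0.03])) [-0.01789624  0.05817459  0.03637931]
```

Call:
move_arm --targets '[[[-20,-8,30],[0,0,0],-1],[[-42,-17,70],[0,0,0],-1],[[-42,-17,115],[0,0,0],-1],[[-42,-17,150],[0,0,0],-1],[[-42,-17,175],[0,0,0],-1]]' --squeeze 60

```text
clock: 11.25
tcp_pos: [0.5033, -0.0869, 0.0551]
orientation: [-0.001, -0.052, 0.999, 0.001]
wrist_force: [-0.1, 0.2, 0.5]
finger_gap: 0.0853
grip_force: 0.0
```

Call:
move_arm --targets '[[[0,0,0],[0,0,0],1],[[0,0,0],[0,0,0],1],[[0,0,0],[0,0,0],1],[[0,0,0],[0,0,0],1]]'

```text
clock: 11.75
tcp_pos: [0.5056, -0.0883, 0.0589]
orientation: [0.002, -0.051, 0.999, -0.0]
wrist_force: [0.2, -0.7, 5.5]
finger_gap: 0.0387
grip_force: 60.4
```

```bash
cat > t.py <<'E'
from h import *
s=env.get_state();q=s['orientation'];M=R.from_quat([q[1],q[2],q[3],q[0]]).as_matrix()
print(s['clock'],'tcp',s['tcp_pos'],'head deg',np.degrees(np.arctan2(M[1,1],M[0,1])),'F',s['wrist_force'],'T',s['ft_torque'],s['grip_force'],s['finger_gap'])
E
python3 t.py
```

```text
11.75 tcp [ 0.50559242 -0.08828051  0.05891362] head deg 95.87940403218364 F [ 0.24341091 -0.66483408  5.50144027] T [ 0.19772094  0.0016247  -0.00229851] 60.37840962409973 0.038674181344992335
```

Call:
move_arm --targets '[[[0,0,0],[0,0,0.7],1],[[0,0,0],[0,0,1.4],1],[[0,0,0],[0,0,2.1],1],[[0,0,0],[0,0,2.5],1],[[0,0,0],[0,0,2.5],1]]'

```text
clock: 12.38
tcp_pos: [0.505, -0.0863, 0.0588]
orientation: [0.001, 0.165, 0.986, 0.002]
wrist_force: [-0.2, 6.7, 8.2]
finger_gap: 0.0385
grip_force: 60.9
```

```bash
python3 t.py
```

```text
12.375 tcp [ 0.5049723  -0.08627925  0.05880688] head deg 71.00537882437848 F [-0.23189714  6.71347273  8.18413834] T [1.41893156 0.20700191 0.66907604] 60.922985672950745 0.03850057203031259
```

Call:
move_arm --targets '[[[0,0,0],[0,0,0.5],1],[[0,0,0],[0,0,1.0],1],[[0,0,0],[0,0,1.0],1]]'

```text
clock: 12.75
tcp_pos: [0.5066, -0.0838, 0.059]
orientation: [0.002, 0.25, 0.968, 0.005]
wrist_force: [4.1, 15.7, 6.4]
finger_gap: 0.0384
grip_force: 61.0
```

```bash
python3 t.py
```

```text
12.75 tcp [ 0.50661692 -0.08376986  0.05895662] head deg 61.05386502407661 F [ 4.05538946 15.72830105  6.35909466] T [ 3.40049175 -1.01627019  0.28982481] 60.99969506263733 0.038419049858785616
```

Call:
move_arm --targets '[[[0,0,0],[0,0,-1.0],1],[[0,0,0],[0,0,-2.0],1],[[0,0,0],[0,0,-3.0],1],[[0,0,0],[0,0,-4.0],1],[[0,0,0],[0,0,-4.0],1]]'

```text
clock: 13.38
tcp_pos: [0.5055, -0.0884, 0.0589]
orientation: [0.002, -0.095, 0.995, -0.001]
wrist_force: [-0.4, -0.3, 6.8]
finger_gap: 0.0383
grip_force: 61.0
```

```bash
python3 t.py
```

```text
13.375 tcp [ 0.50550801 -0.08844141  0.0588533 ] head deg 100.8843396297208 F [-0.39509501 -0.30997313  6.76978161] T [0.06167816 0.04873458 0.04334237] 61.04993462562561 0.03826307732724466
```

Call:
move_arm --targets '[[[0,0,0],[0,0,-1.0],1],[[0,0,0],[0,0,-2.0],1],[[0,0,0],[0,0,-3.0],1],[[0,0,0],[0,0,-3.0],1]]'

```text
clock: 13.88
tcp_pos: [0.5053, -0.0881, 0.0589]
orientation: [0.001, -0.349, 0.937, -0.001]
wrist_force: [-0.9, 0.9, 6.8]
finger_gap: 0.0389
grip_force: 61.2
```

```bash
python3 t.py
```

```text
13.875 tcp [ 0.50531501 -0.08813087  0.05888839] head deg 130.88703071126614 F [-0.92146258  0.91350422  6.8201867 ] T [0.3393767  0.20843668 0.0777081 ] 61.194716691970825 0.03890517899555416
```

Counter-clockwise turns freely. I continue to its stop.

Call:
move_arm --targets '[[[0,0,0],[0,0,-1.0],1],[[0,0,0],[0,0,-2.0],1],[[0,0,0],[0,0,-2.0],1]]'

```text
clock: 14.25
tcp_pos: [0.5075, -0.0884, 0.059]
orientation: [0.003, -0.507, 0.862, -0.002]
wrist_force: [4.4, 1.1, 0.3]
finger_gap: 0.0385
grip_force: 60.9
```

```bash
python3 t.py
```

```text
14.25 tcp [ 0.50750119 -0.08841204  0.05895589] head deg 150.88534224229429 F [4.3793682  1.08050029 0.34576839] T [ 0.32336174 -1.1669408  -0.0302048 ] 60.86817741394043 0.038515064235023835
```

Call:
move_arm --targets '[[[0,0,0],[0,0,-1.0],1],[[0,0,0],[0,0,-1.5],1],[[0,0,0],[0,0,-1.5],1]]'

```text
clock: 14.62
tcp_pos: [0.5115, -0.0905, 0.0602]
orientation: [0.004, -0.614, 0.789, -0.006]
wrist_force: [10.9, -4.0, -1.7]
finger_gap: 0.0386
grip_force: 60.9
```

```bash
python3 t.py
```

```text
14.625 tcp [ 0.51151945 -0.09048661  0.06021128] head deg 165.7941062260026 F [10.87678519 -3.98299862 -1.70285543] T [-0.74745395 -2.72852868 -0.24686109] 60.89105486869812 0.038637989412423426
```

The same signature as at the stop. I ease off slightly and try a small lift.

Call:
move_arm --targets '[[[0,0,0],[0,0,-0.1],1],[[0,0,-3],[0,0,0.2],1],[[0,0,-6],[0,0,0.2],1],[[0,0,-6],[0,0,0.2],1]]'

```text
clock: 15.12
tcp_pos: [0.5092, -0.09, 0.062]
orientation: [0.003, -0.6, 0.8, -0.003]
wrist_force: [17.3, -6.4, -29.8]
finger_gap: 0.0384
grip_force: 67.1
```

```bash
python3 t.py
```

```text
15.125 tcp [ 0.50924338 -0.09003998  0.06202306] head deg 163.68950026531977 F [ 17.27125994  -6.43906765 -29.77213114] T [-1.13335675 -3.85186078 -0.52688383] 67.10724234580994 0.0384249196988167
```

It is caught or jammed. I lower, release and look at the cap's white mark.

Call:
move_arm --targets '[[[0,0,6],[0,0,0],1],[[0,0,6],[0,0,0],-1],[[0,0,6],[0,0,0],-1],[[0,0,-40],[0,0,0],-1],[[0,0,-80],[0,0,0],-1]]'

```text
clock: 15.75
tcp_pos: [0.5033, -0.0877, 0.144]
orientation: [-0.001, -0.601, 0.799, 0.001]
wrist_force: [0.5, -0.1, 0.0]
finger_gap: 0.0853
grip_force: 0.0
```

```bash
python3 t.py; python3 b.py w5 cap_grip hood_tab; python3 - <<'E'
from h import *
d=np.load('pics/w5.npy',allow_pickle=True).item();p=d['p'];E=ext(p,d['s'])
im=p['pixels'];u,v=proj(p,E,[.5045,-.0875,.09]).astype(int);print(u,v)
g=im[max(0,v-60):v+60,max(0,u-60):u+60].astype(int)
n,l,st,c=cv2.connectedComponentsWithStats((g.min(2)>140).astype(np.uint8))
for i in range(1,n):
    if 8<st[i,4]<400:
        yy,xx=np.nonzero(l==i);P=np.array([atz(p,E,[x+max(0,u-60),y+max(0,v-60)],.09)[:2] for x,y in zip(xx,yy)]);q=P-P.mean(0);w,V=np.linalg.eigh(q.T@q)
        print(st[i],P.mean(0),'axis deg',np.degrees(np.arctan2(V[1,1],V[0,1])),'by pos',np.degrees(np.arctan2(P.mean(0)[1]+.0875,P.mean(0)[0]-.5045)))
E
```

```text
15.75 tcp [ 0.50325105 -0.08766672  0.14399065] head deg 163.84140877653758 F [ 0.45332395 -0.10979397  0.0066913 ] T [-0.02833441 -0.05863267 -0.02916175] 0.0 0.08526631072786653
cap_grip [ 0.5967 -0.205   0.0411] 0.96 [82. 65.]
cap_grip [ 0.6352 -0.1307  0.0336] 0.75 [ 83. 175.]
cap_grip [ 0.5078 -0.0836  0.07  ] 0.69 [254. 204.]
hood_tab [0.4946 0.023  0.1146] 0.91 [318. 368.]
hood_tab [ 0.4978 -0.1953  0.0311] 0.26 [224.  38.]
15.75 [ 0.50325105 -0.08766672  0.14399065]
257 208
[27  1  5  3 11] [ 0.51175834 -0.12873788] axis deg -179.90350043067468 by pos -80.01753090681099
```

View pics/w5.png

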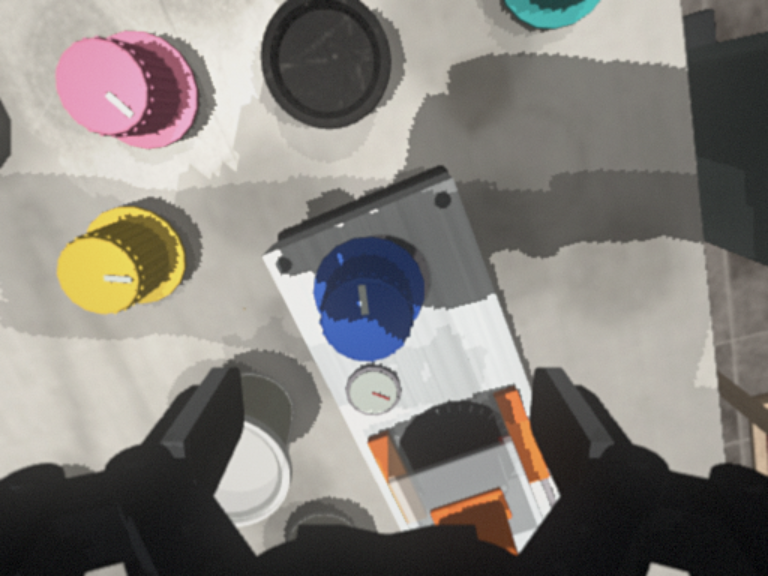

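```bash
python3 - <<'E'
from h import *
for n,a,b in [('w1',(225,263),(227,280)),('w3',(15,284),(19,306)),('w4',(364,298),(364,318)),('w5',(361.5,286),(365.5,313))]:
    d=np.load(f'pics/{n}.npy',allow_pickle=True).item();p=d['p'];E=ext(p,d['s'])
    A,B=[atz(p,E,np.array(x)/1.5,.09)[:2] for x in (a,b)];m=(A+B)/2-[.5045,-.0875]
    print(n,A,B,np.degrees(np.arctan2(*(A-B)[::-1]))%360,np.degrees(np.arctan2(m[1],m[0]))%360,np.linalg.norm(A-B))
E
```

```text
w1 [ 0.49147751 -0.08898313] [ 0.50344033 -0.08775774] 185.84861024625584 187.047282664688 0.012025417526798393
w3 [ 0.49074246 -0.08940239] [ 0.5027326  -0.08889133] 182.4406399224673 191.97806974960054 0.012001026037826596
w4 [ 0.49005519 -0.08912073] [ 0.50316975 -0.08799595] 184.90199624122965 187.64225652813093 0.013162704704021089
w5 [ 0.5108039 -0.1016337] [ 0.51270313 -0.08961815] 261.01788328871106 311.7533367061761 0.01216471644241422
```

```bash
python3 b.py w6 >/dev/null; python3 - <<'E'
from h import *
d=np.load('pics/w6.npy',allow_pickle=True).item();p=d['p'];E=ext(p,d['s']);print(d['s']['tcp_pos'],d['s']['qvel'].round(3))
for uv in [(284,265),(443,200)]: print('screw w5',atz(p,E,np.array(uv)/1.5,.05))
print('exp screws',[proj(p,E,x)*1.5 for x in ([.4674,-.121,.05],[.5513,-.1105,.05])])
im=cv2.imread('pics/w6.png');h=cv2.cvtColor(im,cv2.COLOR_BGR2HSV);m=((h[...,0]>105)&(h[...,0]<125)&(h[...,1]>150))
ax=(.5045,-.0875)
def circ(z,r,col):
    pts=np.array([proj(p,E,[ax[0]+r*np.cos(t),ax[1]+r*np.sin(t),z])*1.5 for t in np.linspace(0,6.3,40)]);cv2.polylines(im,[np.int32(pts)],True,col,1)
circ(.09,.02,(0,255,0));circ(.054,.028,(0,255,255))
cv2.imwrite('pics/w6c.png',cv2.resize(im[160:420,250:520],None,fx=2.2,fy=2.2,interpolation=cv2.INTER_CUBIC))
E
```

```text
[ 0.50548135 -0.08835132  0.14553838] [-0.001  0.031 -0.058 -0.026 -0.001  0.   ]
screw w5 [ 0.55342901 -0.11052814  0.05      ]
screw w5 [ 0.46957395 -0.12009377  0.05      ]
exp screws [array([446.97075277, 196.9111248 ]), array([288.05806243, 263.91910915])]
```

View pics/w6c.png

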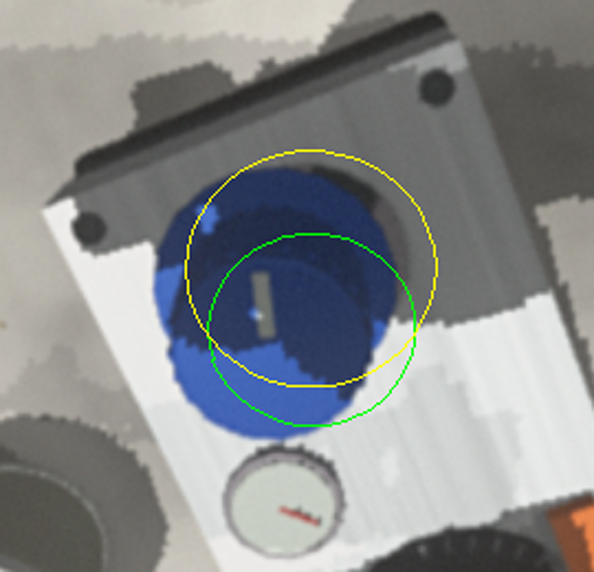

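The cap has shifted about 8 mm toward +x inside its outlet and is over-rotated against the stop. The dark crescent of the hole shows at (350,180) in this crop. So counter-clockwise is the right way, but the lift jammed off-centre. I measure the offset, then regrip so the cap is recentred.

```bash
python3 - <<'E'
from h import *
d=np.load('pics/w6.npy',allow_pickle=True).item();p=d['p'];E=ext(p,d['s'])
f=lambda u,v,z:atz(p,E,(np.array([u,v])/2.2+[250,160])/1.5,z)
print('top',f(272,345,.09),'flange',f(277,280,.054),'hole far edge',f(385,185,.05),f(395,215,.05))
print('mark',f(261,272,.09)-f(266,338,.09))
print(rel([.505,-.0878,.060],np.radians(163.8)))
E
```

```text
top [ 0.51266851 -0.08716477  0.09      ] flange [ 0.51231866 -0.08798536  0.054     ] hole far edge [ 0.48332431 -0.10152846  0.05      ] [ 0.48292985 -0.09419472  0.05      ]
mark [-0.00295049 -0.01320212  0.        ]
(array([-0.4, -0.4, 83.9]), array([-0.01,  0.  ,  0.01]))
```

Call:
move_arm --targets '[[[0,0,30],[0,0,0],-1],[[0,0,60],[0,0,0],-1],[[0,0,82],[0,0,0],-1],[[0,0,82],[0,0,0],-1]]' --squeeze 40

```text
clock: 16.45
tcp_pos: [0.5011, -0.0869, 0.0583]
orientation: [-0.002, -0.601, 0.799, 0.003]
wrist_force: [-0.1, 0.9, 0.0]
finger_gap: 0.0851
grip_force: 0.0
```

Call:
move_arm --targets '[[[0,0,0],[0,0,0],1],[[0,0,0],[0,0,0],1],[[0,0,0],[0,0,0],1],[[0,0,0],[0,0,0],1]]'

```text
clock: 16.95
tcp_pos: [0.509, -0.09, 0.0641]
orientation: [0.003, -0.601, 0.799, -0.004]
wrist_force: [5.8, -3.0, 2.6]
finger_gap: 0.0389
grip_force: 41.2
```

```bash
python3 t.py
```

```text
16.95 tcp [ 0.50901242 -0.08996621  0.0640804 ] head deg 163.83629706867364 F [ 5.805648   -2.96006344  2.55520932] T [-0.61836673 -1.32005775 -0.10455538] 41.15180969238281 0.03888134274721855
```

Call:
move_arm --targets '[[[0,0,0],[0,0,0.6],1],[[0,0,0],[0,0,1.2],1],[[0,0,0],[0,0,1.5],1],[[0,0,0],[0,0,1.5],1]]'

```text
clock: 17.45
tcp_pos: [0.5062, -0.0886, 0.0639]
orientation: [0.002, -0.491, 0.871, -0.002]
wrist_force: [-1.3, -1.0, 9.3]
finger_gap: 0.0388
grip_force: 41.6
```

```bash
python3 t.py
```

```text
17.45 tcp [ 0.5061742  -0.08861825  0.06388918] head deg 148.85060475703688 F [-1.28222779 -1.03813423  9.32547803] T [0.21510776 0.34043306 0.0412936 ] 41.63001000881195 0.03877626586978913
```

It is centred again and free of side load. Test lift.

Call:
move_arm --targets '[[[0,0,-3],[0,0,0],1],[[0,0,-7],[0,0,0],1],[[0,0,-7],[0,0,0],1]]'

```text
clock: 17.82
tcp_pos: [0.5043, -0.0879, 0.0686]
orientation: [0.0, -0.491, 0.871, -0.0]
wrist_force: [1.7, 0.7, -1.8]
finger_gap: 0.0387
grip_force: 40.7
```

```bash
python3 t.py
```

```text
17.825 tcp [ 0.5042955  -0.08793289  0.0685858 ] head deg 148.87407845700193 F [ 1.71607298  0.65279717 -1.77836282] T [ 0.05338492 -0.19471826 -0.02567595] 40.69181978702545 0.0387269036206275
```

It lifts freely: 1.8 N is about the cap's weight. Straight up.

Call:
move_arm --targets '[[[0,0,-10],[0,0,0],1],[[0,0,-25],[0,0,0],1],[[0,0,-50],[0,0,0],1],[[0,0,-75],[0,0,0],1],[[0,0,-95],[0,0,0],1]]' --squeeze 50

```text
clock: 18.45
tcp_pos: [0.5043, -0.0881, 0.1653]
orientation: [0.0, -0.491, 0.871, -0.0]
wrist_force: [0.4, -0.2, -1.4]
finger_gap: 0.0385
grip_force: 51.8
```

Call:
move_arm --targets '[[[0,0,0],[0,0,0],1],[[0,0,0],[0,0,0],1],[[0,0,0],[0,0,0],1],[[0,0,0],[0,0,0],1]]'

```text
clock: 18.95
tcp_pos: [0.5037, -0.0878, 0.1625]
orientation: [-0.0, -0.491, 0.871, 0.001]
wrist_force: [-0.2, 1.0, -1.0]
finger_gap: 0.0385
grip_force: 51.9
```

```bash
python3 t.py; python3 b.py w7 cap_grip hood_tab; python3 -c "
from h import *
p=env.read_camera('scene');a=p['pixels'][120:290,140:380,::-1]
w=cv2.imread('pics/w7.png');cv2.imwrite('pics/fin.png',np.vstack([cv2.resize(a,(480,340)),cv2.resize(w,(480,256))]))
for t in ['cap_grip','knob_grip','hood_tab']: print(t,[(np.round(r['centre'],3),round(r['confidence'],2)) for r in env.landmark_of(t,p)])"
```

```text
18.95 tcp [ 0.503667   -0.08779005  0.16246846] head deg 148.86868585058536 F [-0.18974558  1.04072445 -0.96860943] T [-0.00909866 -0.03347947  0.02452376] 51.85240030288696 0.03850026767055279
cap_grip [ 0.5967 -0.2047  0.0395] 0.95 [ 80. 112.]
cap_grip [ 0.6325 -0.1317  0.0364] 0.94 [105. 207.]
cap_grip [ 0.4989 -0.0801  0.1654] 0.63 [277. 260.]
18.95 [ 0.503667   -0.08779005  0.16246846]
cap_grip [(array([ 0.386, -0.202,  0.04 ]), 0.73), (array([ 0.597, -0.206,  0.04 ]), 0.71), (array([ 0.638, -0.131,  0.038]), 0.68), (array([ 0.506, -0.081,  0.172]), 0.62)]
knob_grip [(array([0.498, 0.023, 0.075]), 0.63)]
hood_tab [(array([0.5  , 0.023, 0.112]), 0.71), (array([0.5  , 0.021, 0.076]), 0.35)]
```

View pics/fin.png

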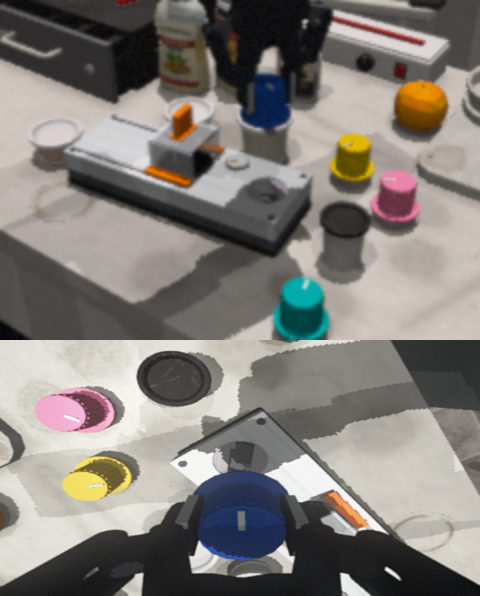

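The blue cap is held upright about 90 mm above its seat, the outlet is open, the hood is over the knob, and the pots stand where they were. I hand in.

```bash
python3 -c "
from workcell import env
print(env.hand_in())"
```

```text
the job is handed in; nothing more can be done
None
```

I've handed the job in: I set the knob to its red mark, slid the hood to its stop, and lifted off the blue cap (it loosened counter-clockwise). It is held upright about 90 mm above its seat, and the pots and cups look undisturbed in the last pictures; the hand-in call returned no verdict.

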